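# Cover the washed bearing: lid onto the parts tin

## Robot

A 7-joint arm with a two-finger parallel gripper is mounted at the origin on a cart in front of the work surface, level with it; the furniture and walls round the work are solid. World frame = base frame: x ahead of the robot, y to its left, z up, the work surface at z = 0. Lengths are in m, angles in rad, forces in N, time in s.
With the tool pointing down it reaches from about 0.425 to 0.95 m from the base axis. Payload 4.7 kg.
Tool frame: the origin (TCP) lies midway between the tips of the shut fingers; the grasp point (between the pads) lies 19 mm behind it (bot.grasp_offset is the x of the grasp point in the tool frame, in m); x points along the fingers, z is the direction in which the jaws open and shut, and the axes are right-handed (so a half turn about x gives the same grasp; the last joint's range is limited). The gripper opens to 87 mm and grips with 3 to 60 N. Pads are 19 mm wide; open, the fingers measure 117 mm over their backs; the gripper's body (75 mm by 190 mm) begins 51 mm behind the grasp point.
Start: joints at [-1.329, 0.469, -0.049, 1.532, 0.024, 1.141, -0.082], TCP at [0.181, 0.65, 0.223] pointing down, gripper open.
Joint ranges: [-2.59, 2.59], [-0.33, 1.99], [-1.39, 1.29], [0.1, 2.45], [-1.04, 4.18], [0.21, 1.99], [-2.66, 2.66]. Speed limits (rad/s): [2.57, 2.57, 3.14, 3.14, 3.14, 3.14, 3.14].

## Interface

Orientations are given as a unit quaternion [x, y, z, w].
In Python, from station import status, eyes, order, bot gives the robot as it stands.
- The arm moves only by the tool move_arm, never from a script. Its argument "deltas" is a list of rows, each a list of 5 numbers: the finger opening in mm, from 0 to 87, then the shift along the world's x, y, z scaled (see below), then the turn about the world's z scaled (see below). A call has 1 to 10 rows; each row is the pose to reach, as a shift and turn from the pose commanded when the call began, turning the shorter way round; what a row does not reach only later rows make up. The controller multiplies each number of a shift by 150 mm and each number of a turn by 360 degrees. A row lasts 1/8 s, in which the tool goes at most 62.5 mm and 10.7 degrees, less where a joint would pass 70% of its speed; a pose out of reach is approached as far as the arm can. A call with a number of a shift or a turn outside -1 to 1 is refused whole. A call with a gripper value outside its range is refused whole. The fingers move at their own pace and stop on an object; "force" is the grip in N (left out, the last holds). Time passes only in rows, so rows that repeat a pose let the fingers close. It gives the time, the measured TCP pose, the force and the opening at its end, in the units of the state.
- status.state(): the state, without advancing time (a new reading comes with each control period).
- eyes.snapshot(name): name is "side" or "top"; returns (picture, depth): 400x640x3 uint8, red, green, blue; 400x640 float32, m along the optical axis (not along the pixel's ray), 0 where there is no reading.
- eyes.get_calibration(name): a dict with "camera_matrix" (3x3 intrinsics, pixels), "T" (4x4, takes a point from camera to world coordinates). Camera axes: x right, y up, looking along -z (the intrinsics and any distortion apply to the point x, -y, -z); pixel columns grow to the right and rows downward; lengths in m; the calibration is good to about 2 mm. A picture is of the moment at which its call begins. get_calibration takes no time and is no camera call.
- order.finish_job(): hands the job in, once; it reports no verdict.
Trained networks look in the newest picture that a camera, given by its name, has taken for a name from the list of things; names that differ only in an ending like _2 or _b are one class to them, and where a whole thing is asked for, a point or a joint stands for the part that bears it (a point fixed in the world has none). Each returns a list of dicts, best first, with "score" (0 to 1); they miss things now and then, are a little off and sometimes report something else, mostly with a low value. They report only what shows in the picture. A call takes as long as a camera call. They do not tell look-alikes from the thing itself.
- eyes.spot_in(camera, label): "extent" ([left, top, right, bottom] in pixels, round what is visible of it).
- eyes.landmark_of(camera, label): "xy" ([column, row] in pixels: a listed point, or the origin of a listed thing).
The state is a dict: "time": time; "joints": joint angles; "joint_vel": joint speeds; "tau": joint torques, N m; "tcp_pos": TCP position; "ee_rot": TCP orientation; "wrist_force": force on the tool from outside, world axes, zero at the start; "torque": the same for the moment, N m; "grip_width": finger opening in m.
Only numpy, scipy, OpenCV 4.12 (cv2) and the standard library are available. Lean on these libraries where they do the work, as an engineer would, in place of code of your own. Each camera call takes 0.05 s, during which the arm holds its last target.

## Task

Cover the open parts tin, so that no grit gets at the bearing in it: take the lid that fits, the wider of the two loose lids, by its knob and set it down gently on the tin, so that its plug is in the mouth and it sits level and fully home on the rim all round. Leave the tin standing where it is, leave the small lid alone, and let go of the lid.

Things in the scene. Friction and masses are not known exactly. Their poses are not given: they have to be found in the camera images.
- lid_wide_knob (a point): Wider loose lid: level bare-metal plate 128 mm across, 4 mm thick, on a tapered plug 12 mm deep (86 mm across at the plate, 68 below) that stands on the bench; upright black knob in the centre, 25 mm across, 40 tall; 0.15 to 0.31 kg. Point: on the knob's axis, 25 mm above the plate, 15 below the knob's top, 41 above the plug's lower end. z up; round, yaw is of no matter.
- lid_small_knob (a point): Small loose lid, does not fit, leave alone: same make and same knob, but the plate is 82 mm across (less than the tin's mouth) and the plug 58 mm at the plate, 48 below. Point: on the knob's axis, 41 mm above the plug's lower end. z up.
- tin_rim (a point): Open parts tin, loose, upright, bare metal: 112 mm across, wall 4 mm, mouth 104 mm across, 70 mm high, 0.5 to 0.8 kg, with a loose bearing (68 mm across, 20 high) on its floor, well below the lid's plug. Point: centre of the mouth, level with the rim's top edge; z up. Wide lid fully home: its knob point is 29 mm above this point; the plug has 9 mm of play all round.
Mind the look-alikes: they are no part of the job. What is shaped like the part that bears lid_wide_knob but pink or red is not meant.

How it is judged:
At the end, for the whole second after the job is handed in: The wide lid sits fully home on the tin: its knob within 12 mm of the tin's axis and 26 to 32 mm above the rim, level within 0.05 rad (3 degrees), released and at rest. The tin stands upright on the bench within 40 mm of where it stood, and the small lid is within 40 mm of where it stood (horizontal distance between lid_wide_knob and tin_rim below 0.012 m and z of lid_wide_knob in the frame of tin_rim between 0.026 and 0.032 m and angle between each of lid_wide_knob, tin_rim's own z axis and vertical below 0.05 rad and height (world z) of tin_rim below 0.075 m and distance of each of tin_rim, lid_small_knob from where it was at the start of the episode below 0.04 m and linear speed of lid_wide below 0.02 m/s); the robot touches nothing.
It fails at once if the tin is pushed more than 40 mm from where it stood, or lifted or tipped as much (distance of tin_rim from where it was at the start of the episode above 0.04 m).
It fails at once if the small lid is moved more than 40 mm (distance of lid_small_knob from where it was at the start of the episode above 0.04 m).
It fails at once if the wide lid is dropped (falls free at more than 0.7 m/s, about 25 mm of drop) (linear speed of lid_wide above 0.7 m/s and contact force between the fingers and lid_wide below 0.1 N).
It also fails if it takes over 38 s, if anything falls off the work surface, if the arm or the gripper's body presses on something with over 40 N, if the wrist force passes 120 N, or if a joint passes its speed limit or range.

## Working session

There is one attempt and no reset: what is moved stays moved. The work goes in short steps, Python scripts to look and compute and a tool call to move; the robot and the scene stay as the last step left them, time stands still between calls to the robot, and variables do not carry over. Pictures are saved under pics/ and viewed, and the job is handed in when it is done.

Besides the shell and the picture viewer there is one more tool, called after "Emit:" as name(argument=value, ...), one argument or row to a line, values as JSON. move_arm: Moves the arm, as the interface text tells. Its arguments: {"type":"object","properties":{"deltas":{"type":"array","items":{"type":"array","items":{"type":"number"}}},"force":{"type":"number"}},"required":["deltas"]}

```bash
mkdir -p pics; cat > h.py <<'E'
import numpy as np, cv2
from station import status, eyes, order, bot
def snap(n,fn):
    p,d=eyes.snapshot(n); cv2.imwrite('pics/'+fn,p[:,:,::-1]); np.save('pics/'+fn+'.npy',d); return p,d
def world(n,u,v,z):
    c=eyes.get_calibration(n);K=c['camera_matrix'];T=np.array(c['T'])
    q=np.linalg.inv(K)@np.array([u,v,1.]);return (T@np.array([q[0]*z,-q[1]*z,-z,1]))[:3]
def onplane(n,u,v,h):
    a=world(n,u,v,0.);b=world(n,u,v,1.);t=(h-a[2])/(b[2]-a[2]);return a+t*(b-a)
def cloud(n,d):
    c=eyes.get_calibration(n);K=np.array(c['camera_matrix']);T=np.array(c['T'])
    v,u=np.mgrid[:d.shape[0],:d.shape[1]];q=np.stack([u,v,np.ones_like(u)],-1)@np.linalg.inv(K).T
    P=np.stack([q[...,0]*d,-q[...,1]*d,-d],-1)@T[:3,:3].T+T[:3,3];P[d==0]=np.nan;return P
E
python3 - <<'E'
from h import *
for n in('top','side'):
    p,d=snap(n,n+'0.png')
    for l in('lid_wide_knob','lid_small_knob','tin_rim'):
        for r in eyes.landmark_of(n,l)[:4]:
            u,v=r['xy']; z=d[int(v),int(u)]
            print(n,l,round(r['score'],2),np.round(r['xy'],1),z,np.round(world(n,u,v,z),3), np.round(onplane(n,u,v,.07 if 'tin' in l else .041),3))
        for r in eyes.spot_in(n,l)[:3]: print('   box',round(r['score'],2),np.round(r['extent']))
s=status.state();print(s['time'],s['tcp_pos'],s['ee_rot'],s['grip_width'],bot.grasp_offset)
E
```

```text
top lid_wide_knob 0.67 [276.2 273.9] 1.4428309 [0.37  0.127 0.043] [0.37  0.127 0.041]
top lid_wide_knob 0.61 [216.6 217.4] 1.4508526 [0.547 0.31  0.052] [0.548 0.312 0.041]
top lid_wide_knob 0.57 [293.9 123.8] 1.4787425 [0.839 0.065 0.054] [0.843 0.065 0.041]
top lid_wide_knob 0.56 [215.2 277.3] 1.4289727 [0.364 0.313 0.056] [0.363 0.316 0.041]
   box 0.98 [256. 258. 296. 296.]
   box 0.96 [201. 199. 240. 236.]
   box 0.79 [195. 256. 240. 299.]
top lid_small_knob 0.63 [401.  221.3] 1.4498237 [ 0.524 -0.263  0.054] [ 0.525 -0.265  0.041]
   box 0.78 [390. 213. 410. 234.]
top tin_rim 0.96 [298.3 202. ] 1.4812344 [0.593 0.056 0.027] [0.589 0.054 0.07 ]
   box 0.64 [277. 188. 313. 230.]
side lid_wide_knob 0.93 [242.7 182.3] 1.6831201 [0.361 0.299 0.046] [0.362 0.307 0.041]
side lid_wide_knob 0.9 [250.8 208.5] 1.5389621 [0.36  0.117 0.048] [0.361 0.128 0.041]
side lid_wide_knob 0.8 [386.6 198.8] 1.6303904 [0.841 0.063 0.028] [0.832 0.045 0.041]
side lid_wide_knob 0.67 [289.6 175.2] 1.7221844 [0.539 0.294 0.048] [0.542 0.306 0.041]
   box 0.89 [275. 172. 308. 196.]
   box 0.86 [226. 178. 260. 195.]
   box 0.77 [369. 192. 406. 214.]
side lid_small_knob 0.79 [331.1 277.3] 1.2662244 [ 0.516 -0.284  0.048] [ 0.519 -0.277  0.041]
   box 0.97 [317. 269. 346. 290.]
side tin_rim 0.73 [316. 198.] 1.6027062 [0.593 0.12  0.044] [0.581 0.082 0.07 ]
   box 0.77 [302. 191. 336. 225.]
0.7 [0.18050737 0.65042869 0.22257666] [-0.42791213  0.56291003  0.42795749  0.5629173 ] 0.08701896145793539 -0.0187
```

View pics/top0.png

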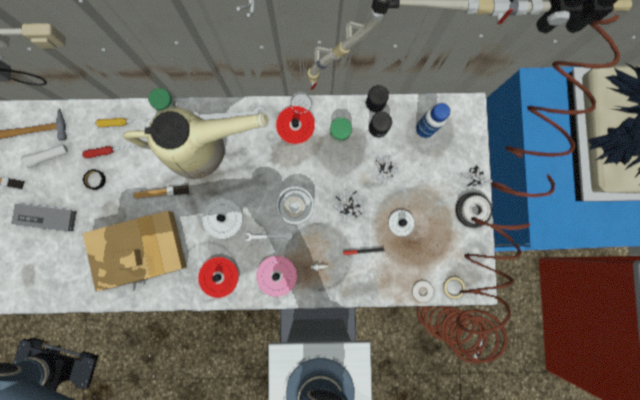

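View pics/side0.png

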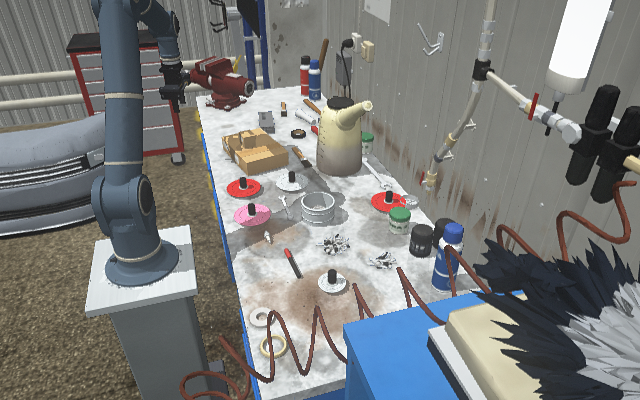

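The top view shows the bare-metal wide lid at about (221,217), the tin at (295,205) and the small lid at (401,221). The red and pink plates are look-alikes. The side view agrees: wide lid (290,183), tin (318,207), small lid (331,282). Next I'll refine the positions with depth.

```bash
python3 - <<'E'
from h import *
from scipy.optimize import least_squares
from scipy.spatial.transform import Rotation as R
def fit(xy,r):
    f=lambda p:np.hypot(xy[:,0]-p[0],xy[:,1]-p[1])-r
    s=least_squares(f,xy.mean(0),loss='soft_l1',f_scale=.003);return s.x,np.abs(s.fun).mean()
for n in('top','side'):
    P=cloud(n,np.load(f'pics/{n}0.png.npy')); Q=P[~np.isnan(P[...,0])]
    def near(c,r): return Q[np.hypot(Q[:,0]-c[0],Q[:,1]-c[1])<r]
    a=near((.545,.308),.075)
    k=a[(a[:,2]>.035)&(a[:,2]<.07)];t=a[a[:,2]>.048]
    print(n,'knob',len(k),k.mean(0).round(4),'top',len(t),t.mean(0).round(4),t[:,2].max())
    pl=a[(a[:,2]>.009)&(a[:,2]<.024)];print(' plate',len(pl),pl.mean(0).round(4),(pl.min(0)+pl.max(0))/2,np.ptp(pl,axis=0))
    b=near((.588,.06),.09);rm=b[(b[:,2]>.06)&(b[:,2]<.08)];print(' rim',len(rm),fit(rm[:,:2],.054),rm.min(0),rm.max(0))
    for nm,c,r in(('can',(.75,.4),.2),('box',(.42,.58),.17)):
        g=near(c,r);g=g[g[:,2]>.03];print(nm,g.min(0).round(3),g.max(0).round(3))
    h=near((.545,.308),.16);h=h[h[:,2]>.08];print('tall near lid',h.round(2)[::max(1,len(h)//8)])
    h=near((.588,.06),.16);h=h[h[:,2]>.08];print('tall near tin',h.round(2)[::max(1,len(h)//8)])
    h=near((.4,.5),.3);h=h[(h[:,2]>.08)&(h[:,0]<.6)];print('box tall',h.min(0),h.max(0))
print(R.from_quat(status.state()['ee_rot']).as_matrix().round(3))
import cv2
im=cv2.imread('pics/top0.png')[80:310,150:330];cv2.imwrite('pics/c.png',cv2.resize(im,None,fx=3,fy=2.6,interpolation=2)[:600])
E
```

```text
top knob 60 [0.5455 0.2987 0.0535] top 51 [0.546  0.2996 0.0555] 0.06291557555922278
 plate 1174 [0.5454 0.3004 0.0159] [0.54621235 0.30120622 0.01650082] [0.12499742 0.12430233 0.01499726]
 rim 231 (array([0.57996119, 0.06596039]), np.float64(0.0016692071082323393)) [0.52432735 0.00922876 0.06043953] [0.63638934 0.12357426 0.07811074]
can [0.558 0.2   0.03 ] [0.94  0.534 0.348]
box [0.329 0.416 0.03 ] [0.561 0.721 0.122]
tall near lid [[0.7  0.36 0.22]
 [0.7  0.35 0.17]
 [0.69 0.36 0.18]
 [0.69 0.35 0.14]
 [0.7  0.33 0.1 ]
 [0.69 0.37 0.15]
 [0.69 0.35 0.09]
 [0.68 0.36 0.1 ]
 [0.68 0.38 0.08]]
tall near tin []
box tall [0.1205604  0.45934675 0.08015766] [0.45225157 0.73888035 0.62508268]
side knob 45 [0.5468 0.2941 0.0486] top 26 [0.5462 0.2959 0.0543] 0.059530749046840636
 plate 414 [0.5456 0.2927 0.0163] [0.54739976 0.29944617 0.01614905] [0.12471281 0.12988631 0.01314706]
 rim 224 (array([0.58146169, 0.06396966]), np.float64(0.002142317392955461)) [0.52391424 0.00351178 0.0600134 ] [0.6398592  0.12565838 0.07491607]
can [0.558 0.201 0.03 ] [0.941 0.512 0.343]
box [0.33  0.411 0.03 ] [0.562 0.723 0.118]
tall near lid [[0.69 0.37 0.22]
 [0.69 0.37 0.17]
 [0.69 0.37 0.15]
 [0.68 0.38 0.13]
 [0.69 0.36 0.13]
 [0.69 0.37 0.11]
 [0.68 0.38 0.09]
 [0.7  0.32 0.11]
 [0.7  0.33 0.08]]
tall near tin []
box tall [0.11862986 0.32603428 0.08007896] [0.45639212 0.73089859 0.67661438]
[[-0.    -0.964  0.267]
 [ 0.     0.267  0.964]
 [-1.     0.     0.   ]]
```

View pics/c.png

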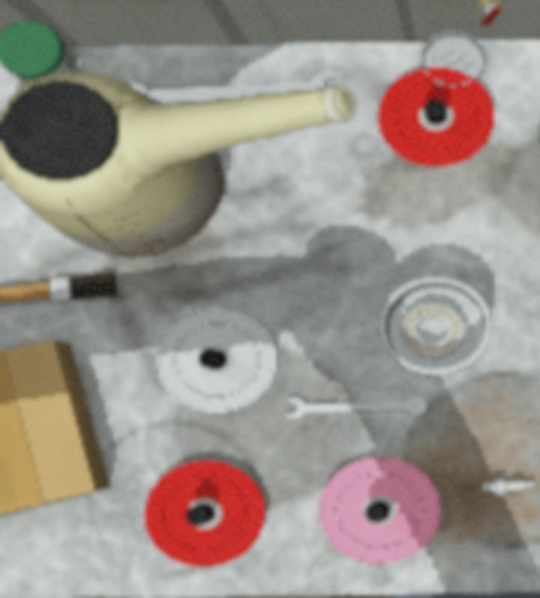

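Measured positions: wide lid axis about (0.546, 0.300), knob top 0.055; tin axis about (0.581, 0.065), rim 0.07. The heights and sizes match the description. I'll move in with the jaws turned towards x, clear of the box and the can.

Emit:
move_arm(
  deltas=[
    [87, 0.15, -0.15, 0, -0.015],
    [87, 0.4, -0.4, 0, -0.035],
    [87, 0.7, -0.7, 0, -0.06],
    [87, 0.9, -0.9, 0, -0.08],
    [87, 1, -1, 0, -0.095],
  ],
  force=20,
)

```text
time: 1.32
tcp_pos: [0.3333, 0.4979, 0.223]
ee_rot: [-0.241, 0.664, 0.241, 0.665]
wrist_force: [0.8, 0.3, -0.2]
grip_width: 0.0866
```

Emit:
move_arm(
  deltas=[
    [87, 0.15, -0.15, 0, -0.015],
    [87, 0.4, -0.4, 0, -0.035],
    [87, 0.7, -0.7, 0, -0.06],
    [87, 0.9, -0.9, 0, -0.08],
    [87, 1, -1, 0, -0.1],
    [87, 1, -1, 0, -0.1],
  ],
)

```text
time: 2.08
tcp_pos: [0.4821, 0.3482, 0.2227]
ee_rot: [-0.025, 0.706, 0.025, 0.707]
wrist_force: [0.1, 0.6, -0.2]
grip_width: 0.0869
```

Emit:
move_arm(
  deltas=[
    [87, 0.15, -0.12, 0, 0],
    [87, 0.3, -0.24, -0.1, 0],
    [87, 0.437, -0.336, -0.3, 0],
    [87, 0.437, -0.336, -0.5, 0],
    [87, 0.437, -0.336, -0.62, 0],
    [87, 0.437, -0.336, -0.68, 0],
    [87, 0.437, -0.336, -0.68, 0],
  ],
)

```text
time: 2.95
tcp_pos: [0.5456, 0.3008, 0.1205]
ee_rot: [-0.027, 0.707, 0.027, 0.706]
wrist_force: [0.9, 0.0, 0.1]
grip_width: 0.0866
```

```bash
python3 - <<'E'
from h import *
p,d=snap('side','side1.png');cv2.imwrite('pics/s1.png',cv2.resize(p[120:260,230:390,::-1],None,fx=4,fy=4,interpolation=2))
print(status.state()['tcp_pos'])
E
```

```text
[0.54620427 0.30083113 0.12125296]
```

View pics/s1.png

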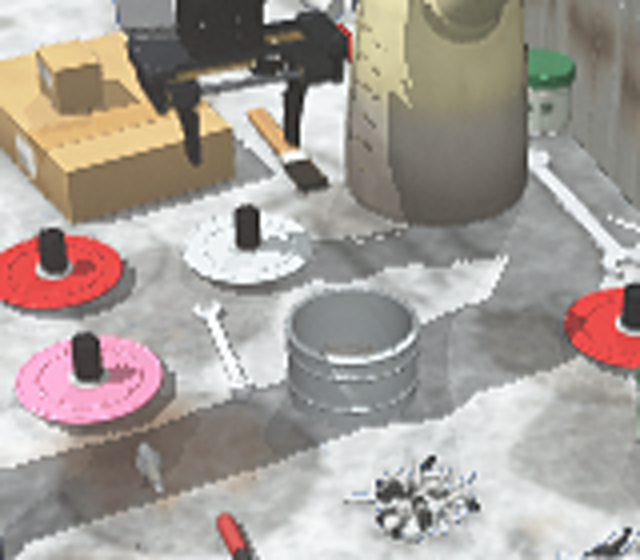

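The fingers are over the wide lid's knob, one either side of it, and clear of the box and the can. Descending and closing.

Emit:
move_arm(
  deltas=[
    [87, 0, 0, -0.1, 0],
    [87, 0, 0, -0.25, 0],
    [87, 0, 0, -0.4, 0],
    [87, 0, 0, -0.52, 0],
    [87, 0, 0, -0.6, 0],
    [87, 0, 0, -0.637, 0],
    [87, 0, 0, -0.637, 0],
  ],
)

```text
time: 3.88
tcp_pos: [0.5462, 0.3001, 0.025]
ee_rot: [-0.026, 0.707, 0.026, 0.707]
wrist_force: [-0.1, 0.3, -1.3]
grip_width: 0.0867
```

Emit:
move_arm(
  deltas=[
    [20, 0, 0, 0, 0],
    [20, 0, 0, 0, 0],
    [20, 0, 0, 0, 0],
    [20, 0, 0, 0, 0],
    [20, 0, 0, 0, 0],
    [20, 0, 0, 0, 0],
    [20, 0, 0, 0, 0],
    [20, 0, 0, 0, 0],
  ],
  force=20,
)

```text
time: 4.88
tcp_pos: [0.5464, 0.3001, 0.025]
ee_rot: [-0.026, 0.706, 0.026, 0.707]
wrist_force: [0.8, 0.3, -0.5]
grip_width: 0.0244
```

Emit:
move_arm(
  deltas=[
    [20, 0, 0, 0, 0],
    [20, 0, 0, 0.05, 0],
    [20, 0, 0, 0.15, 0],
    [20, 0, 0, 0.3, 0],
    [20, 0, 0, 0.45, 0],
    [20, 0, 0, 0.6, 0],
    [20, 0, 0, 0.7, 0],
    [20, 0, 0, 0.7, 0],
  ],
  force=30,
)

```text
time: 5.88
tcp_pos: [0.5468, 0.3004, 0.1316]
ee_rot: [-0.026, 0.706, 0.027, 0.707]
wrist_force: [0.6, 0.6, -3.4]
grip_width: 0.0239
```

```bash
python3 - <<'E'
from h import *
p,d=snap('side','side2.png');cv2.imwrite('pics/s2.png',cv2.resize(p[120:260,230:390,::-1],None,fx=4,fy=4,interpolation=2))
s=status.state();print(s['tcp_pos'],s['wrist_force'],s['grip_width'])
P=cloud('side',d);Q=P[~np.isnan(P[...,0])]
q=Q[(np.hypot(Q[:,0]-.546,Q[:,1]-.3)<.075)&(Q[:,2]>.1)&(Q[:,2]<.14)]
A=np.c_[q[:,:2]-q[:,:2].mean(0),np.ones(len(q))]
for _ in range(5):
    c=np.linalg.lstsq(A,q[:,2],rcond=None)[0];r=abs(A@c-q[:,2]);m=r<.006;A=A[m];q=q[m]
print(len(q),c,q.min(0),q.max(0))
E
```

```text
[0.54601122 0.30008947 0.13037796] [ 0.17409654  0.17678134 -2.89548396] 0.024012059631868133
367 [0.00439854 0.00448143 0.12265896] [0.48473642 0.23436131 0.11760771] [0.61042114 0.35954957 0.12734032]
```

View pics/s2.png

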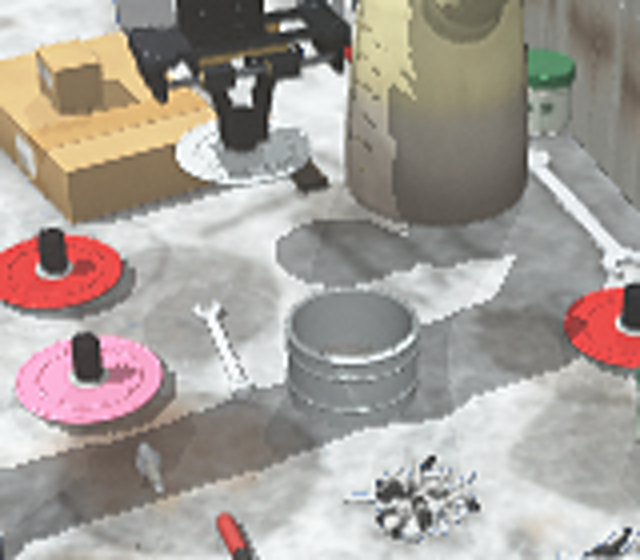

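The lid is held level (slope about 0.004 rad), 24 mm grip, about 3 N of weight. Moving over the tin.

Emit:
move_arm(
  deltas=[
    [20, 0.01, -0.05, 0, 0],
    [20, 0.03, -0.15, 0, 0],
    [20, 0.05, -0.3, 0, 0],
    [20, 0.07, -0.45, 0, 0],
    [20, 0.09, -0.6, 0, 0],
    [20, 0.11, -0.73, 0, 0],
    [20, 0.12, -0.8, 0, 0],
  ],
)

```text
time: 6.8
tcp_pos: [0.5645, 0.178, 0.1302]
ee_rot: [-0.026, 0.707, 0.026, 0.707]
wrist_force: [-0.8, 0.5, -3.1]
grip_width: 0.0239
```

Emit:
move_arm(
  deltas=[
    [20, 0.01, -0.05, 0, 0],
    [20, 0.03, -0.15, 0, 0],
    [20, 0.05, -0.3, 0, 0],
    [20, 0.07, -0.45, 0, 0],
    [20, 0.09, -0.6, 0, 0],
    [20, 0.11, -0.71, 0, 0],
    [20, 0.113, -0.767, 0, 0],
    [20, 0.113, -0.767, 0, 0],
    [20, 0.113, -0.767, 0, 0],
  ],
)

```text
time: 7.92
tcp_pos: [0.5809, 0.0662, 0.1299]
ee_rot: [-0.027, 0.707, 0.027, 0.707]
wrist_force: [-0.1, 0.2, -1.8]
grip_width: 0.0243
```

```bash
python3 - <<'E'
from h import *
s=status.state();print(s['tcp_pos'],s['wrist_force'],s['grip_width'])
from scipy.optimize import least_squares
for n in('top','side'):
    p,d=snap(n,n+'3.png')
    if n=='side':cv2.imwrite('pics/s3.png',cv2.resize(p[120:260,230:390,::-1],None,fx=4,fy=4,interpolation=2))
    P=cloud(n,d);Q=P[~np.isnan(P[...,0])]
    q=Q[(np.hypot(Q[:,0]-.581,Q[:,1]-.065)<.08)&(Q[:,2]>.11)&(Q[:,2]<.135)]
    print(n,len(q),(q.min(0)+q.max(0))/2,np.ptp(q,axis=0))
    q=Q[(np.hypot(Q[:,0]-.581,Q[:,1]-.065)<.08)&(Q[:,2]>.0)&(Q[:,2]<.078)]
    r=q[(q[:,2]>.06)];print(' rim visible',len(r),r.min(0) if len(r) else '',r.max(0) if len(r) else '')
    if len(r)>20:
        o=least_squares(lambda p:np.hypot(r[:,0]-p[0],r[:,1]-p[1])-.054,[.581,.065],loss='soft_l1',f_scale=.003);print(o.x)
E
```

```text
[0.58091394 0.06617361 0.1299172 ] [-0.14569447  0.23904112 -1.82621898] 0.024280038365628576
top 139 [0.57184368 0.01563179 0.12161177] [0.08330783 0.02469398 0.01460074]
 rim visible 0  
side 528 [0.58126439 0.06663377 0.12555158] [0.12475808 0.13001282 0.01868218]
 rim visible 139 [0.52415509 0.00658955 0.06013889] [0.64016102 0.10713324 0.07439095]
[0.58165432 0.06427997]
```

View pics/s3.png

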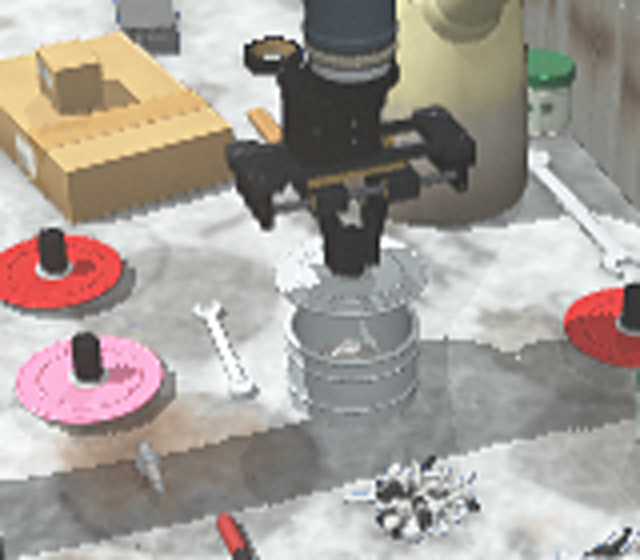

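The lid is over the tin with centres matching within about 2 mm. It should be home at TCP z of about 0.083, so I'll lower it slowly.

Emit:
move_arm(
  deltas=[
    [20, 0, -0.007, -0.03, 0],
    [20, 0, -0.007, -0.08, 0],
    [20, 0, -0.007, -0.13, 0],
    [20, 0, -0.007, -0.18, 0],
    [20, 0, -0.007, -0.22, 0],
    [20, 0, -0.007, -0.25, 0],
    [20, 0, -0.007, -0.27, 0],
    [20, 0, -0.007, -0.285, 0],
    [20, 0, -0.007, -0.295, 0],
    [20, 0, -0.007, -0.295, 0],
  ],
)

```text
time: 9.28
tcp_pos: [0.581, 0.0639, 0.0858]
ee_rot: [-0.026, 0.707, 0.026, 0.707]
wrist_force: [0.1, 0.6, -1.4]
grip_width: 0.0237
```

Emit:
move_arm(
  deltas=[
    [20, 0, 0, -0.005, 0],
    [20, 0, 0, -0.01, 0],
    [20, 0, 0, -0.014, 0],
    [20, 0, 0, -0.014, 0],
  ],
)

```text
time: 9.78
tcp_pos: [0.581, 0.0639, 0.0836]
ee_rot: [-0.026, 0.707, 0.026, 0.707]
wrist_force: [0.5, -0.2, -3.1]
grip_width: 0.024
```

Emit:
move_arm(
  deltas=[
    [20, 0, 0, -0.004, 0],
    [20, 0, 0, -0.008, 0],
    [20, 0, 0, -0.008, 0],
  ],
)

```text
time: 10.15
tcp_pos: [0.5811, 0.0639, 0.083]
ee_rot: [-0.026, 0.707, 0.027, 0.707]
wrist_force: [-2.0, 0.7, 2.9]
grip_width: 0.0242
```

```bash
python3 - <<'E'
from h import *
s=status.state();print(s['tcp_pos'],s['wrist_force'],s['grip_width'])
p,d=snap('side','side4.png');cv2.imwrite('pics/s4.png',cv2.resize(p[120:260,230:390,::-1],None,fx=4,fy=4,interpolation=2))
E
```

```text
[0.58110367 0.06392937 0.08298888] [-1.9540978   0.65965511  2.88914139] 0.02422534151646229
```

View pics/s4.png

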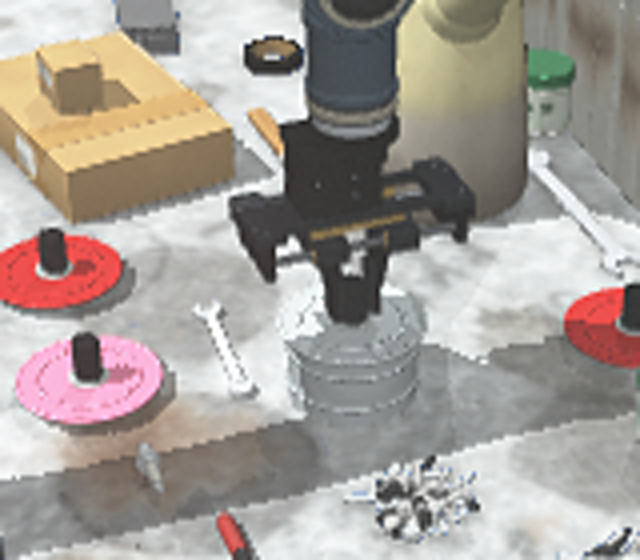

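The lid is on the rim: the wrist force changed sign to +2.9 N and the TCP is at 0.083. Releasing: I'll open slowly in place, then go straight up.

Emit:
move_arm(
  deltas=[
    [28, 0, 0, 0, 0],
    [34, 0, 0, 0, 0],
    [45, 0, 0, 0, 0],
    [60, 0, 0, 0, 0],
    [60, 0, 0, 0, 0],
    [60, 0, 0, 0, 0],
  ],
  force=5,
)

```text
time: 10.95
tcp_pos: [0.581, 0.0639, 0.0825]
ee_rot: [-0.026, 0.707, 0.026, 0.707]
wrist_force: [0.1, 0.3, -0.6]
grip_width: 0.0586
```

Emit:
move_arm(
  deltas=[
    [60, 0, 0, 0.05, 0],
    [60, 0, 0, 0.15, 0],
    [60, 0, 0, 0.3, 0],
    [60, 0, 0, 0.5, 0],
    [60, 0, 0, 0.75, 0],
    [60, 0, 0, 1, 0],
  ],
)

```text
time: 11.7
tcp_pos: [0.5811, 0.0638, 0.2349]
ee_rot: [-0.026, 0.706, 0.026, 0.707]
wrist_force: [0.2, -0.2, -0.2]
grip_width: 0.0598
```

Emit:
move_arm(
  deltas=[
    [60, -0.2, 0.2, 0.05, 0],
    [60, -0.5, 0.4, 0.1, 0],
    [60, -0.8, 0.7, 0.2, 0],
    [60, -0.8, 1, 0.2, 0],
    [60, -0.8, 1, 0.2, 0],
  ],
)

```text
time: 12.32
tcp_pos: [0.46, 0.2182, 0.2639]
ee_rot: [-0.028, 0.706, 0.03, 0.707]
wrist_force: [0.4, -0.8, 0.2]
grip_width: 0.0598
```

```bash
python3 - <<'E'
from h import *
s=status.state();print(s['time'],s['tcp_pos'],s['wrist_force'],s['grip_width'])
for n in('top','side'):
    p,d=snap(n,n+'5.png');cv2.imwrite(f'pics/{n}5c.png',cv2.resize((p[120:260,230:390] if n=='side' else p[130:290,210:420])[:,:,::-1],None,fx=3.5,fy=3.5,interpolation=2))
    P=cloud(n,d);Q=P[~np.isnan(P[...,0])];Q=Q[np.hypot(Q[:,0]-.581,Q[:,1]-.065)<.08]
    q=Q[(Q[:,2]>.064)&(Q[:,2]<.083)]; print(n,'plate',(q.min(0)+q.max(0))/2,np.ptp(q,axis=0))
    m=q[:,:2].mean(0);A=np.c_[q[:,:2]-m,np.ones(len(q))]
    for _ in range(5):
        c=np.linalg.lstsq(A,q[:,2],rcond=None)[0];k=abs(A@c-q[:,2])<.005;A=A[k];q=q[k]
    print(' slope',c.round(4),len(q))
    k=Q[(Q[:,2]>.09)&(Q[:,2]<.125)];print(' knob',len(k),k.mean(0).round(4),k[:,2].max())
    for l in('lid_wide_knob','lid_small_knob','tin_rim'):
        for r in eyes.landmark_of(n,l)[:5]:
            print('  ',l,round(r['score'],2),onplane(n,*r['xy'],{'lid_wide_knob':.099,'lid_small_knob':.041,'tin_rim':.07}[l]).round(3))
E
```

```text
12.325 [0.46001876 0.21815416 0.26394846] [ 0.42797876 -0.84710937  0.15306674] 0.0598344576800079
top plate [0.5799253  0.06487189 0.07395676] [0.12446996 0.1237999  0.01788996]
 slope [-0.0042 -0.0016  0.0741] 1151
 knob 60 [0.5792 0.0646 0.1123] 0.1190773653885997
   lid_wide_knob 0.92 [0.585 0.071 0.099]
   lid_wide_knob 0.77 [0.834 0.065 0.099]
   lid_wide_knob 0.68 [0.359 0.125 0.099]
   lid_small_knob 0.94 [ 0.516 -0.262  0.041]
   lid_small_knob 0.38 [0.589 0.063 0.041]
side plate [0.58091022 0.06385242 0.07463187] [0.1245168  0.13197925 0.0165393 ]
 slope [0.0003 0.     0.0741] 554
 knob 67 [0.5801 0.0579 0.1054] 0.1177337937342936
   lid_wide_knob 0.89 [0.352 0.036 0.099]
   lid_wide_knob 0.88 [0.578 0.081 0.099]
   lid_wide_knob 0.71 [0.352 0.226 0.099]
   lid_wide_knob 0.63 [ 0.803 -0.02   0.099]
   lid_small_knob 0.72 [ 0.525 -0.266  0.041]
   tin_rim 0.76 [0.583 0.078 0.07 ]
```

View pics/side5c.png

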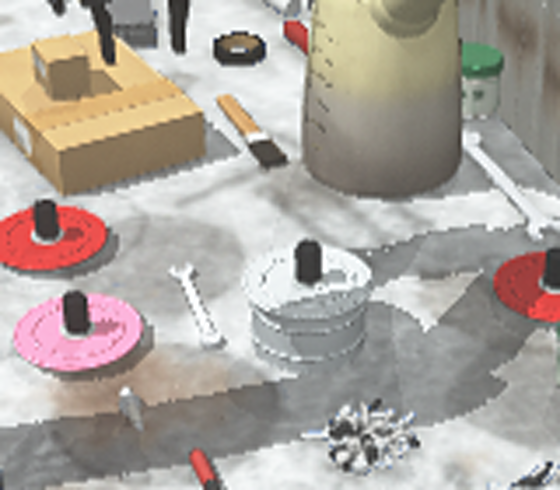

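View pics/top5c.png

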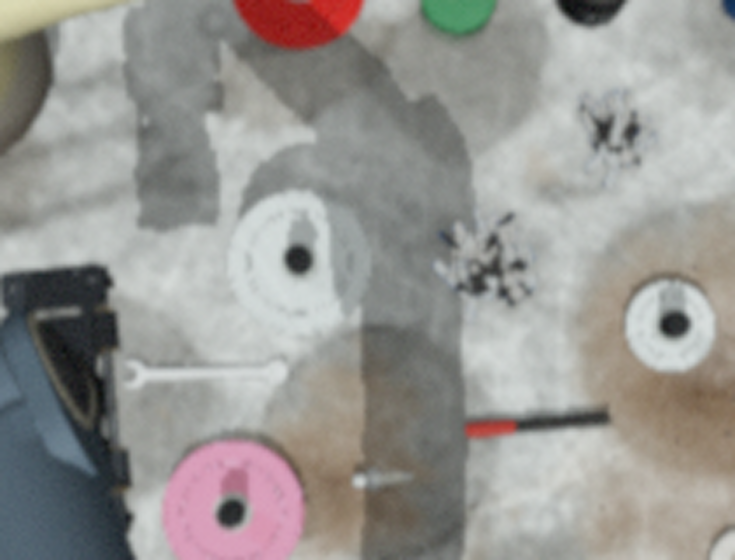

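The lid sits level and centred on the tin, with its plate top at 0.074, which is the rim plus 4 mm. The gripper is clear and the small lid is where it was. Handing in.

```bash
python3 -c "
from station import order;print(order.finish_job())"
```

```text
the job is handed in; nothing more can be done
None
```

The wide lid is on the tin, released and sitting fully home; I handed the job in after about 12 s of robot time. I took it by the knob, set it down with about 3 N on the rim, let go, and drew the arm back.

Last checks before handing in:
- **Height:** the plate top is at 0.074 m, which is where it should be when fully home (rim 0.070 m plus the 4 mm plate).
- **Level:** the slope is at most about 0.005 rad in both cameras, against a limit of 0.05.
- **Centring:** the plate centre is at about (0.580, 0.064). The tin axis measured (0.580–0.582, 0.064–0.066) before the lid went down, so they agree within about 2 mm.
- **Tin and small lid:** neither shows any visible movement, and the small lid's position agrees within about 10 mm, which is the networks' scatter.
- **Gripper:** it was well clear, with no contact force left at the wrist.

**Disagreements:** the networks' points were 6–17 mm off the depth measurements for the lid and the tin, and the top camera no longer reported the tin rim once it was covered. I relied on the depth fits, which agreed between the two cameras, except the knob's side-view depth. That came out about 6 mm low in y, as it had before the move, because that camera sees only the knob's near face.

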